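# Start the plate warmer

## Robot

A 6-joint arm with a two-finger parallel gripper is mounted at the origin on a cart in front of the work surface, level with it; the furniture and walls round the work are solid. World frame = base frame: x ahead of the robot, y to its left, z up, the work surface at z = 0. Lengths are in m, angles in rad, forces in N, time in s.
With the tool pointing down it reaches from about 0.425 to 0.95 m from the base axis. Payload 14.7 kg.
Tool frame: the origin (TCP) lies at the very end of the fingers, on their centre line; the grasp point (between the pads) lies 19 mm behind it (arm.tcp_to_grasp is the distance from the TCP to the grasp point, in m); z points along the fingers, y is the line along which they close (so a half turn about z gives the same grasp; the last joint's range is limited). The gripper opens to 85 mm and grips with 20 to 120 N. Pads are 22 mm wide; open, the fingers measure 114 mm over their backs; the gripper's body (76 mm by 85 mm) begins 54 mm behind the grasp point. The pads swing forward as they close: fully open they stand 13 mm farther back than shut.
Start: joints at [-1.238, 0.48, 1.596, -0, 1.065, -0.047], TCP at [0.241, -0.604, 0.231] pointing down, gripper open.
Joint ranges: [-2.75, 2.75], [-0.82, 2.05], [0.23, 2.67], [-1.56, 4.7], [0.09, 2.69], [-2.92, 2.92]. Speed limits (rad/s): [1.89, 1.89, 2.39, 3.01, 3.01, 3.01].

## Interface

Orientations are given as a rotation vector (axis times angle).
In Python, from rig import readout, vision, arm gives the robot as it stands. The module is installed in compiled form; this text tells all that it offers.
- The arm moves only by the tool jog_arm, never from a script. Its argument "series" is a list of rows, each a list of 6 numbers: the shift along the tool's x, y, z in m, then the turn, a rotation vector about the tool's x, y, z in degrees. In form: [[dx, dy, dz, wx, wy, wz], ...]. A call has 1 to 5 rows; each row is the pose to reach, as a shift and turn from the pose commanded when the call began, along the tool's axes at that moment; what a row does not reach only later rows make up. A row lasts 1/12 s, in which the tool goes at most 41.7 mm and 7.16 degrees, less where a joint would pass 70% of its speed; a pose out of reach is approached as far as the arm can. A call with a gripper value outside its range is refused whole. "grip" is the finger opening in m, from 0 to 0.0854, set as the call begins (left out, the last holds). The fingers move at their own pace and stop on an object; "squeeze" is the grip in N (left out, the last holds). Time passes only in rows, so rows that repeat a pose let the fingers close. It gives the time, the measured TCP pose, the force, the opening and the grip force at its end, in the units of the state.
- readout.sense(): the state, without advancing time (a new reading comes with each control period).
- vision.snapshot(name): name is "scene" or "top" or "wrist"; returns the picture (480x640x3 uint8, red, green, blue); there is no depth.
- vision.calibration(name): a dict with "fx", "fy", "cx", "cy" (pixels), "dist_coeffs" ([k1, k2, p1, p2, k3] as OpenCV has them; the pictures are not rectified), "rvec" (rotation vector, rad) and "tvec" (3), from world to camera coordinates, as OpenCV has them; the wrist camera has in their place "tool_from_camera" (4x4, takes a point from camera to tool coordinates, whose origin is the TCP and whose axes are the flange's). Camera axes: x right, y down, z forward; pixel columns grow to the right and rows downward; lengths in m; the calibration is good to about 2 mm. A picture is of the moment at which its call begins: read the wrist's pose just before it. calibration takes no time and is no camera call.
- arm.job_done(): hands the job in; it is judged then, once.
The state is a dict: "t": time; "q": joint angles; "joint_velocities": joint speeds; "joint_torque": joint torques, N m; "eef_pos": TCP position; "orientation": TCP orientation; "contact_force": force on the tool from outside, world axes, zero at the start; "wrist_torque": the same for the moment, N m; "width": finger opening in m; "gripper_force": force on a finger pad.
Only numpy, scipy, OpenCV 4.12 (cv2) and the standard library are available. Lean on these libraries where they do the work, as an engineer would, in place of code of your own. Each camera call takes 0.05 s, during which the arm holds its last target. There are 200 camera calls.

## Task

Start the plate warmer with your fingertips: first press down the raised end of the wide rocker until it has tipped fully over, then do the same with the narrow rocker, and then press the round key fully down and finish while still holding it down. Leave the square key alone, and do not push over, move or pick up anything that stands on or around the warmer.

Things in the scene. Friction and masses are not known exactly. Their poses are not given: they have to be found in the camera images.
- warmer: Electric plate warmer standing fixed on the worktop: a low aluminium case 320 x 320 mm, top 30 mm above the worktop, with a black warming plate on its far part and four controls in a row along its near edge, 75 mm apart (which is where in the row varies). Origin: on the worktop under the middle of the row, 50 mm from the near edge; x points to the far edge, y along the row to the left, z up.
- wide_rocker (a joint): The wide white rocker: a flat slab 54 x 50 x 12 mm (along x of its unit, along y, thick) that tips about a level axis through its middle, 13 mm above the underside of its unit. 0 to 0.05 rad at the start (off: the end away from the robot stands up by 0.2 rad of slope); grows as that raised end is pressed down; 0.4 rad at the stop (on: the slab slopes 0.2 rad the other way). It stays where it is left; about 1 to 3 N on the raised end tips it.
- wide_rocker_raised_end (a point): Point on the upper face of the wide rocker, 20 mm from its axis on the raised end (the end away from the robot), moving with the rocker. About 53 mm above the worktop when off; pressed to the stop it comes down by 8 mm.
- narrow_rocker (a joint): The narrow white rocker: a flat slab 54 x 24 x 12 mm (along x of its unit, along y, thick) that tips about a level axis through its middle, 13 mm above the underside of its unit. 0 to 0.05 rad at the start (off: the end towards the robot stands up by 0.2 rad of slope); grows as that raised end is pressed down; 0.4 rad at the stop (on: the slab slopes 0.2 rad the other way). It stays where it is left; about 1 to 3 N on the raised end tips it.
- narrow_rocker_raised_end (a point): Point on the upper face of the narrow rocker, 20 mm from its axis on the raised end (the end towards the robot), moving with the rocker. About 53 mm above the worktop when off; pressed to the stop it comes down by 8 mm.
- round_unit: The square grey plate, 66 x 66 x 6 mm, that carries the round key, fixed on the warmer. Origin: centre of its underside, 30 mm above the worktop; x points across the warmer away from the robot, y along the row of controls, z up.
- round_key (a joint): The white round push key, 34 mm across, standing 12 mm proud of its grey plate. 0 = up; grows as it is pressed; 0.006 m = fully down, 6 mm proud. A spring lifts it again when let go; it starts to move at 1.5 N and is fully down at 4.5 N.
- round_key_top (a point): Centre of the top face of the round key, moving with it; 48 mm above the worktop when up, 42 mm when fully down.
- square_key (a joint): The white square push key, 30 x 30 mm, standing 12 mm proud of its grey plate. 0 = up; grows as it is pressed; 0.006 m = fully down, 6 mm proud. A spring lifts it again when let go; it starts to move at 1.5 N and is fully down at 4.5 N.
- square_key_top (a point): Centre of the top face of the square key, moving with it; 48 mm above the worktop when up, 42 mm when fully down.
- stopper: Bottle stopper, 33 mm across, 55 mm tall, loose, upright on the warmer's deck behind the controls (about 80 mm behind the row's middle line). Origin: centre of its foot. Not to be disturbed.
- cork: Cork, 23 mm across, 43 mm tall, loose, upright on the deck behind the controls like the stopper. Origin: centre of its foot. Not to be disturbed.
- plate: White plate, 136 mm across, 18 mm high, loose on the black warming plate. Origin: centre of its underside. Not to be disturbed.
- jigger: Copper jigger, 43 mm across, 84 mm tall, loose on the worktop left of the warmer. Origin: centre of its foot. Not to be disturbed.
- spice_jar: Square glass spice jar, 47 x 47 x 98 mm, loose on the worktop right of the warmer. Origin: centre of its underside. Not to be disturbed.
- lime: Lime, 60 x 48 x 48 mm, loose on the worktop left of the warmer. Origin: centre of its underside. Not to be disturbed.
- tea_caddy: Green round tin with a pale lid, 60 mm across, 98 mm tall, loose on the worktop far to the left. Origin: centre of its underside. Not to be disturbed.

How it is judged:
On the way, in this order (a step that is already met when the one before it is completed fails the run):
1. the wide rocker is tipped fully over while the narrow one is still off (value of joint wide_rocker above 0.31 rad and value of joint narrow_rocker below 0.2 rad), for 0.1 s.
2. the narrow rocker is tipped fully over too (value of joint each of wide_rocker, narrow_rocker above 0.31 rad), for 0.1 s.
3. the round key is pressed fully down by the fingers (all of step 2 and value of joint round_key above 0.0045 m and contact force between the fingers and round_unit above 1 N), for 0.2 s.
At the end, for the whole second after the job is handed in: Both rockers are tipped over (above 0.31 of 0.4 rad), the fingers hold the round key down (more than 4.5 of 6 mm, with more than 1 N), the square key is up (under 2 mm), and every loose thing is within 25 mm of where it stood, with the upright ones still upright (within 0.5 rad) (all of step 3 and value of joint square_key below 0.002 m and distance of each of stopper, cork, plate, jigger, spice_jar, lime, tea_caddy from where it was at the start of the episode below 0.025 m and angle between each of stopper, cork, plate, jigger, spice_jar, tea_caddy's own z axis and vertical below 0.5 rad); the arm keeps its last pose, push and grip.
It fails at once if the narrow rocker is tipped before the wide one is on (value of joint narrow_rocker above 0.2 rad and value of joint wide_rocker below 0.25 rad).
It fails at once if the round key is pressed before both rockers are on (value of joint round_key above 0.003 m and value of joint any of wide_rocker, narrow_rocker below 0.25 rad).
It fails at once if the square key is pressed (value of joint square_key above 0.003 m).
It fails at once if a thing on or around the warmer is moved by more than 25 mm (pushed, lifted or carried) (distance of any of stopper, cork, plate, jigger, spice_jar, lime, tea_caddy from where it was at the start of the episode above 0.025 m).
It fails at once if an upright thing is knocked over (tilted by more than 0.5 rad) (angle between any of stopper, cork, plate, jigger, spice_jar, tea_caddy's own z axis and vertical above 0.5 rad).
It also fails if it takes over 42 s, if anything falls off the work surface, if the arm or the gripper's body presses on something with over 40 N, if the wrist force passes 120 N, or if a joint passes its speed limit or range.

## Working session

There is one attempt and no reset: what is moved stays moved. The work goes in short steps, Python scripts to look and compute and a tool call to move; the robot and the scene stay as the last step left them, time stands still between calls to the robot, and variables do not carry over. Pictures are saved under pics/ and viewed, at most 10 in all, crops included, and the job is handed in when it is done.

Besides the shell and the picture viewer there is one more tool, called after "Emit:" in YAML: its name, and indented under it one key for each argument. jog_arm: Moves the arm, as the interface text tells. Its arguments: {"type":"object","properties":{"series":{"type":"array"},"grip":{"type":"number"},"squeeze":{"type":"number"}},"required":["series"]}

```bash
mkdir -p pics
python3 - <<'E'
from rig import readout, vision
import cv2
for n in ("top","scene"):
    cv2.imwrite(f"pics/{n}0.png",vision.snapshot(n)[:,:,::-1])
s=readout.sense();print(s["t"],s["eef_pos"],s["orientation"],s["width"])
E
```

```text
0.1 [ 0.24088912 -0.60333998  0.23076282] [-3.08412051e+00 -5.92848734e-01  2.66358947e-04] 0.08564325113435561
```

View pics/top0.png

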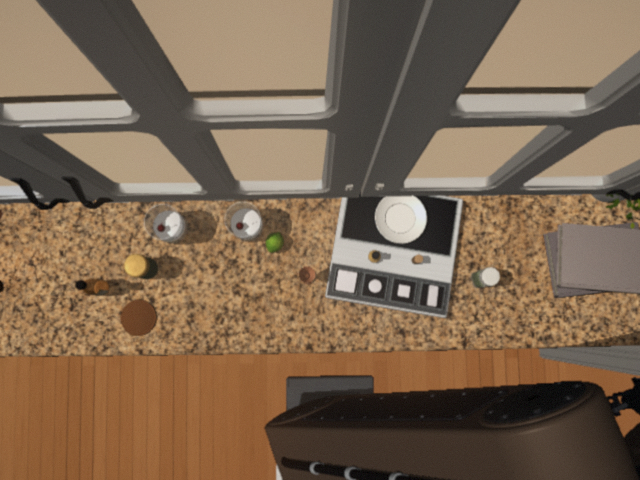

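View pics/scene0.png

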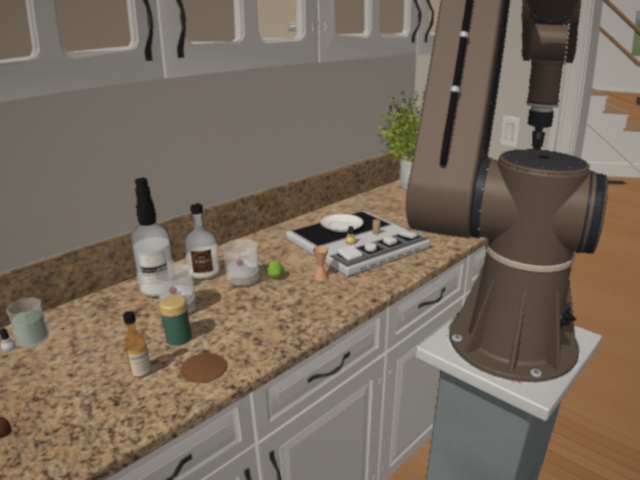

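The top view shows, from left to right, the wide rocker (346,281), round key (375,286), square key (404,292) and narrow rocker (432,296). The stopper is at (375,256), the cork at (418,259), and the jigger is to the left at (308,274). I'll zoom in next.

```bash
cat > h.py <<'E'
import numpy as np, cv2
from rig import readout, vision
def ray(name,uv,z):
    c=vision.calibration(name);K=np.array([[c["fx"],0,c["cx"]],[0,c["fy"],c["cy"]],[0,0,1]])
    p=cv2.undistortPoints(np.array([[uv]],float),K,np.array(c["dist_coeffs"]))[0,0]
    d=np.array([*p,1.])
    if name=="wrist":
        s=readout.sense();T=np.array(c["tool_from_camera"]);R=cv2.Rodrigues(np.array(s["orientation"]))[0]
        o=R@T[:3,3]+s["eef_pos"];d=R@T[:3,:3]@d
    else:
        R=cv2.Rodrigues(np.array(c["rvec"]))[0];o=-R.T@np.array(c["tvec"]);d=R.T@d
    return o+d*(z-o[2])/d[2]
E
python3 - <<'E'
from h import *
im=cv2.imread("pics/top0.png")[190:320,290:510]
cv2.imwrite("pics/top0c.png",cv2.resize(im,(792,468),interpolation=cv2.INTER_CUBIC))
for n,uv,z in [("wide",(346,281),.045),("round",(375,286),.048),("square",(404,292),.048),("narrow",(432,296),.045),("jig",(308,274),.08)]:
    print(n,ray("top",uv,z).round(4))
c=vision.calibration("wrist");print(c)
E
```

```text
wide [ 0.5026 -0.0294  0.045 ]
round [ 0.4884 -0.1032  0.048 ]
square [ 0.4717 -0.1771  0.048 ]
narrow [ 0.4603 -0.2493  0.045 ]
jig [0.5196 0.0674 0.08  ]
{'fx': 371.46068174589277, 'fy': 371.46068174589277, 'cx': 319.9327452195129, 'cy': 246.89017043472754, 'dist_coeffs': array([-0.06192324,  0.        ,  0.        ,  0.        ,  0.        ]), 'tool_from_camera': array([[-4.40913356e-04, -9.64389884e-01, -2.64484322e-01,
         6.70967992e-02],
       [ 9.99999864e-01, -3.51213717e-04, -3.86436287e-04,
        -3.29203247e-04],
       [ 2.79784725e-04, -2.64484457e-01,  9.64389908e-01,
        -1.42853944e-01],
       [ 0.00000000e+00,  0.00000000e+00,  0.00000000e+00,
         1.00000000e+00]])}
```

View pics/top0c.png

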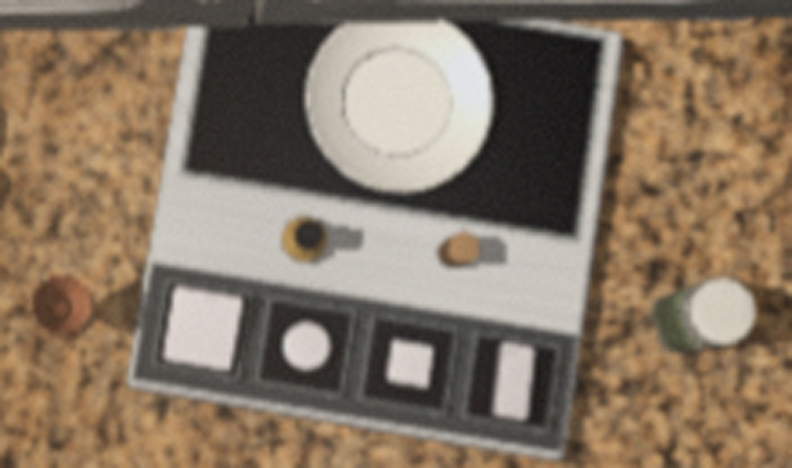

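The crop puts the centres at wide (346,281), round (375,286), square (404,291) and narrow (432.8,295.8). That makes the row's yaw about -10.9°. I'll close the fingers and approach high.

Emit:
jog_arm:
  series:
    - [0.024,-0.021,0,0,0,0]
    - [0.048,-0.042,0,0,0,0]
    - [0.072,-0.064,0,0,0,0]
    - [0.096,-0.085,0,0,0,0]
    - [0.118,-0.106,0,0,0,0]
  grip: 0
  squeeze: 20

```text
t: 0.52
eef_pos: [0.3117, -0.4598, 0.231]
orientation: [-3.085, -0.593, 0.0]
contact_force: [0.4, 0.1, -0.7]
width: 0.0253
gripper_force: 0.0
```

Emit:
jog_arm:
  series:
    - [0.024,-0.021,0,0,0,0]
    - [0.048,-0.042,0,0,0,0]
    - [0.072,-0.064,0,0,0,0]
    - [0.096,-0.085,0,0,0,0]
    - [0.118,-0.106,0,0,0,0]

```text
t: 0.93
eef_pos: [0.382, -0.3177, 0.2312]
orientation: [-3.085, -0.593, 0.0]
contact_force: [0.2, -0.2, 0.2]
width: 0.0001
gripper_force: 0.0
```

Emit:
jog_arm:
  series:
    - [0.024,-0.021,0,0,0,0]
    - [0.048,-0.042,0,0,0,0]
    - [0.072,-0.064,0,0,0,0]
    - [0.096,-0.085,0,0,0,0]
    - [0.118,-0.106,0,0,0,0]

```text
t: 1.35
eef_pos: [0.4523, -0.1755, 0.2312]
orientation: [-3.085, -0.593, 0.0]
contact_force: [1.0, -0.5, 0.3]
width: -0.0002
gripper_force: 0.0
```

Emit:
jog_arm:
  series:
    - [0,0,0,0,0,6.5]
    - [0,0,0,0,0,13]
    - [0,0,0,0,0,19.5]
    - [0,0,0,0,0,26]
    - [0,0,0,0,0,32.7]

```text
t: 1.77
eef_pos: [0.4517, -0.1768, 0.2311]
orientation: [-3.126, 0.307, 0.001]
contact_force: [-0.3, 0.9, -0.4]
width: -0.0002
gripper_force: 0.0
```

Run:
```python
from h import *
cv2.imwrite("pics/w1.png",vision.snapshot("wrist")[:,:,::-1])
```

```text
(no output)
```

View pics/w1.png

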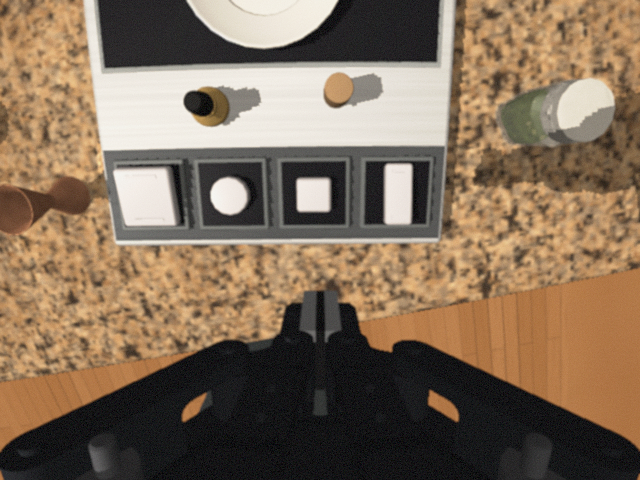

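The wrist view shows wide (147,195), round (230,195), square (313,195) and narrow (398,194), with the fingertips near (320,297). The image is nearly square with the row.

Run:
```python
from h import *
for n,uv,z in [("wide",(147,195),.049),("round",(230,195),.048),("square",(313,195),.048),("narrow",(398,194),.049)]:
    print(n,ray("wrist",uv,z).round(4))
s=readout.sense();R=cv2.Rodrigues(np.array(s["orientation"]))[0];print(s["eef_pos"].round(4),R.round(3))
def t(p):print((R.T@(np.array(p)-s["eef_pos"])).round(4))
x=np.array([.982,-.189,0])
for p in [ray("wrist",(147,195),.049)+.02*x,ray("wrist",(398,194),.049)-.02*x,ray("wrist",(230,195),.048)]: t(p)
```

```text
wide [ 0.5081 -0.0315  0.049 ]
round [ 0.4923 -0.1039  0.048 ]
square [ 0.4771 -0.1755  0.048 ]
narrow [ 0.463  -0.2486  0.049 ]
[ 0.4517 -0.1769  0.2311] [[ 0.979 -0.205 -0.   ]
 [-0.205 -0.979  0.   ]
 [-0.    -0.    -1.   ]]
[ 0.0454 -0.1542  0.1821]
[0.0057 0.0682 0.1821]
[ 0.0248 -0.0797  0.1831]
```

Both views agree within 4 mm, and the tool is aligned with the row. Next I'll go above the wide rocker's raised end and press.

Emit:
jog_arm:
  series:
    - [0.01,-0.036,0.02,0,0,0]
    - [0.02,-0.07,0.04,0,0,0]
    - [0.03,-0.104,0.06,0,0,0]
    - [0.04,-0.135,0.08,0,0,0]
    - [0.045,-0.154,0.1,0,0,0]

```text
t: 2.23
eef_pos: [0.5266, -0.032, 0.1304]
orientation: [-3.128, 0.293, -0.001]
contact_force: [0.5, -0.3, 0.1]
width: -0.0002
gripper_force: 0.0
```

Emit:
jog_arm:
  series:
    - [0,0,0.03,0,0,0]
    - [0,0,0.05,0,0,0]
    - [0,0,0.065,0,0,0]
    - [0,0,0.07,0,0,0]
    - [0,0,0.07,0,0,0]

```text
t: 2.65
eef_pos: [0.5244, -0.0343, 0.0602]
orientation: [-3.127, 0.296, 0.004]
contact_force: [-0.5, -0.9, -0.3]
width: -0.0001
gripper_force: 0.0
```

Emit:
jog_arm:
  series:
    - [0,0,0.003,0,0,0]
    - [0,0,0.006,0,0,0]
    - [0,0,0.009,0,0,0]
    - [0,0,0.012,0,0,0]
    - [0,0,0.0125,0,0,0]

```text
t: 3.07
eef_pos: [0.5258, -0.0346, 0.049]
orientation: [3.127, -0.299, 0.002]
contact_force: [1.5, -1.3, 2.5]
width: 0.0001
gripper_force: 1.2
```

Emit:
jog_arm:
  series:
    - [0,0,0.001,0,0,0]
    - [0,0,0.002,0,0,0]
    - [0,0,0.003,0,0,0]
    - [0,0,0.003,0,0,0]

```text
t: 3.4
eef_pos: [0.5262, -0.0346, 0.046]
orientation: [3.127, -0.3, 0.003]
contact_force: [5.4, -1.8, 5.6]
width: 0.0001
gripper_force: 3.0
```

Emit:
jog_arm:
  series:
    - [0,0,0.001,0,0,0]
    - [0,0,0.0015,0,0,0]
    - [0,0,0.0015,0,0,0]

```text
t: 3.65
eef_pos: [0.5264, -0.0346, 0.0455]
orientation: [3.127, -0.299, 0.004]
contact_force: [1.2, -1.6, 26.9]
width: -0.0003
gripper_force: 13.3
```

The wide rocker is at its stop (27 N at z = 45.5 mm). I'll lift, then move to the narrow rocker's near end.

Emit:
jog_arm:
  series:
    - [0,0,-0.03,0,0,0]
    - [0,0,-0.065,0,0,0]
    - [0,0,-0.08,0,0,0]
    - [-0.01,0.02,-0.08,0,0,0]
    - [-0.015,0.055,-0.08,0,0,0]

```text
t: 4.07
eef_pos: [0.4998, -0.084, 0.1252]
orientation: [-3.127, 0.295, -0.001]
contact_force: [0.1, -1.0, -0.7]
width: -0.0002
gripper_force: 0.0
```

Emit:
jog_arm:
  series:
    - [-0.006,0.036,0,0,0,0]
    - [-0.012,0.072,0,0,0,0]
    - [-0.018,0.108,0,0,0,0]
    - [-0.025,0.144,0,0,0,0]
    - [-0.029,0.167,0,0,0,0]

```text
t: 4.48
eef_pos: [0.4379, -0.2461, 0.124]
orientation: [-3.127, 0.301, 0.002]
contact_force: [-0.0, 0.6, -0.3]
width: -0.0003
gripper_force: 0.0
```

Run:
```python
from h import *
s=readout.sense();print(s["t"],s["eef_pos"].round(4),s["orientation"].round(3))
a=cv2.resize(vision.snapshot("wrist")[:,:,::-1],(400,300)) if 0 else vision.snapshot("wrist")[:,:,::-1]
cv2.imwrite("pics/w2.png",a)
R=cv2.Rodrigues(np.array(s["orientation"]))[0];print((R.T@(np.array([.4415,-.244,.06])-s["eef_pos"])).round(4))
```

```text
4.4833 [ 0.4379 -0.2461  0.124 ] [-3.127e+00  3.010e-01  2.000e-03]
[ 0.0032 -0.0027  0.064 ]
```

View pics/w2.png

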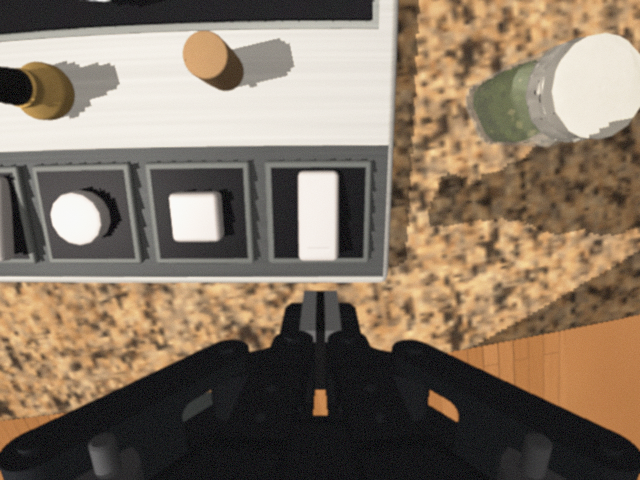

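Narrow rocker: columns 299–339 and rows 170 (far edge) to 248 (the crease at the near top edge), lying dead ahead of the fingers.

Run:
```python
from h import *
s=readout.sense();R=cv2.Rodrigues(np.array(s["orientation"]))[0]
for uv,z in [((318,170),.0435),((318,248),.0542),((318,262),.0425),((80,217),.048)]:
    p=ray("wrist",uv,z);print(p.round(4),(R.T@(p-s["eef_pos"])).round(4))
```

```text
[ 0.4896 -0.257   0.0435] [ 0.0528 -0.0016  0.0805]
[ 0.4455 -0.2484  0.0542] [ 0.0078 -0.0016  0.0699]
[ 0.4332 -0.2459  0.0425] [-0.0046 -0.0017  0.0816]
[ 0.4912 -0.1082  0.048 ] [ 0.0259 -0.1479  0.076 ]
```

Emit:
jog_arm:
  series:
    - [0.005,-0.002,0.03,0,0,0]
    - [0.005,-0.002,0.05,0,0,0]
    - [0.005,-0.002,0.06,0,0,0]
    - [0.005,-0.002,0.064,0,0,0]
    - [0.005,-0.002,0.064,0,0,0]

```text
t: 4.95
eef_pos: [0.4445, -0.2423, 0.0596]
orientation: [-3.126, 0.299, 0.003]
contact_force: [0.5, 0.1, 0.9]
width: 0.0003
gripper_force: 0.0
```

Emit:
jog_arm:
  series:
    - [0,0,0.004,0,0,0]
    - [0,0,0.007,0,0,0]
    - [0,0,0.01,0,0,0]
    - [0,0,0.012,0,0,0]
    - [0,0,0.0125,0,0,0]

```text
t: 5.37
eef_pos: [0.4449, -0.2429, 0.0478]
orientation: [-3.127, 0.299, 0.001]
contact_force: [-3.3, 0.2, 5.4]
width: 0.0002
gripper_force: 2.5
```

Emit:
jog_arm:
  series:
    - [0,0,0.001,0,0,0]
    - [0,0,0.002,0,0,0]
    - [0,0,0.003,0,0,0]
    - [0,0,0.003,0,0,0]

```text
t: 5.7
eef_pos: [0.4446, -0.2428, 0.0459]
orientation: [-3.127, 0.299, 0.001]
contact_force: [-12.1, 2.3, 32.9]
width: -0.0
gripper_force: 17.8
```

The narrow rocker is at its stop. Next I'll lift and go above the round key.

Emit:
jog_arm:
  series:
    - [0,0,-0.03,0,0,0]
    - [0,0,-0.065,0,0,0]
    - [0,0,-0.08,0,0,0]
    - [0.005,-0.02,-0.08,0,0,0]
    - [0.01,-0.055,-0.08,0,0,0]

```text
t: 6.12
eef_pos: [0.4669, -0.193, 0.1265]
orientation: [3.125, -0.304, 0.007]
contact_force: [1.0, -0.0, 0.3]
width: -0.0002
gripper_force: 0.0
```

Emit:
jog_arm:
  series:
    - [0.003,-0.035,0,0,0,0]
    - [0.006,-0.065,0,0,0,0]
    - [0.01,-0.089,0,0,0,0]
    - [0.01,-0.089,0,0,0,0]
    - [0.01,-0.089,0,0,0,0]

```text
t: 6.53
eef_pos: [0.4928, -0.1044, 0.125]
orientation: [3.128, -0.295, 0.001]
contact_force: [-0.2, -0.8, 0.6]
width: -0.0004
gripper_force: 0.0
```

Run:
```python
from h import *
s=readout.sense();print(s["t"],s["eef_pos"].round(4),s["orientation"].round(3))
a=vision.snapshot("wrist")[:,:,::-1]
cv2.imwrite("pics/w3.png",a)
```

```text
6.5333 [ 0.4928 -0.1044  0.125 ] [ 3.128e+00 -2.950e-01  1.000e-03]
```

View pics/w3.png

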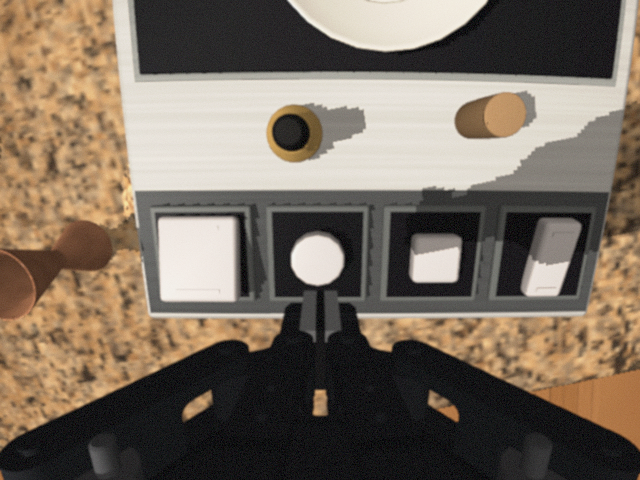

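The narrow rocker's far end is now up, and the round key is at (318,259), straight ahead of the fingers. I'll work out its offset and check the wide rocker's state by predicting its corners.

Run:
```python
from h import *
s=readout.sense();R=cv2.Rodrigues(np.array(s["orientation"]))[0]
p=ray("wrist",(318,259),.048);print(p.round(4),(R.T@(p-s["eef_pos"])).round(4))
c=vision.calibration("wrist");T=np.eye(4);T[:3,:3]=R;T[:3,3]=s["eef_pos"];W=np.linalg.inv(T@np.array(c["tool_from_camera"]))
K=np.array([[c["fx"],0,c["cx"]],[0,c["fy"],c["cy"]],[0,0,1]])
X=R[:,0];Y=-R[:,1]
for nm,k,w in (("wide",1,.025),("narrow",-2,.012)):
  C=p+.075*k*Y;C[2]=.043
  for sl in (.2,0,-.2):   # slope: far end up positive
    u=X*np.cos(sl)+np.array([0,0,np.sin(sl)]);n=np.array([0,0,np.cos(sl)])-X*np.sin(sl)
    P=np.array([C+a*.027*u+b*w*Y+.006*n for a,b in((1,1),(1,-1),(-1,-1),(-1,1))])
    print(nm,sl,cv2.projectPoints(P,cv2.Rodrigues(W[:3,:3])[0],W[:3,3],K,np.array(c["dist_coeffs"]))[0].reshape(-1).round())
```

```text
[ 0.4916 -0.1034  0.048 ] [-0.0012 -0.0016  0.0769]
wide 0.2 [149. 221. 233. 221. 242. 297. 166. 297.]
wide 0 [153. 217. 235. 216. 240. 300. 163. 299.]
wide -0.2 [156. 214. 236. 214. 238. 301. 159. 300.]
narrow 0.2 [548. 221. 586. 222. 560. 296. 526. 296.]
narrow 0 [544. 217. 580. 217. 565. 298. 530. 299.]
narrow -0.2 [539. 214. 575. 215. 571. 299. 535. 300.]
```

The observed corners match both rockers on. Now I'll press the round key.

Emit:
jog_arm:
  series:
    - [-0.001,-0.002,0.03,0,0,0]
    - [-0.001,-0.002,0.055,0,0,0]
    - [-0.001,-0.002,0.07,0,0,0]
    - [-0.001,-0.002,0.074,0,0,0]
    - [-0.001,-0.002,0.076,0,0,0]

```text
t: 7.0
eef_pos: [0.4909, -0.104, 0.0482]
orientation: [-3.127, 0.301, 0.002]
contact_force: [-0.4, -0.0, 0.6]
width: -0.0001
gripper_force: 0.0
```

Emit:
jog_arm:
  series:
    - [0,0,0.002,0,0,0]
    - [0,0,0.004,0,0,0]
    - [0,0,0.006,0,0,0]
    - [0,0,0.0075,0,0,0]
    - [0,0,0.0075,0,0,0]

```text
t: 7.42
eef_pos: [0.4921, -0.1036, 0.0419]
orientation: [3.127, -0.299, 0.002]
contact_force: [-2.1, -4.3, 9.9]
width: 0.0003
gripper_force: 5.2
```

Emit:
jog_arm:
  series:
    - [0,0,0.0005,0,0,0]
    - [0,0,0.0005,0,0,0]
    - [0,0,0.0005,0,0,0]
    - [0,0,0.0005,0,0,0]
    - [0,0,0.0005,0,0,0]

```text
t: 7.83
eef_pos: [0.4922, -0.1036, 0.0418]
orientation: [3.127, -0.299, 0.003]
contact_force: [-4.3, -3.4, 18.0]
width: 0.0003
gripper_force: 8.6
```

Run:
```python
from rig import readout, arm
s=readout.sense();print(s["t"],s["eef_pos"].round(4),s["contact_force"].round(1))
if s["contact_force"][2]>6 and s["eef_pos"][2]<.043: print(arm.job_done())
```

```text
7.8333 [ 0.4922 -0.1036  0.0418] [-4.3 -3.4 18. ]
the job is handed in; nothing more can be done
None
```

I tipped the wide rocker, then the narrow one, and handed the job in at 7.8 s with the round key held fully down at about 18 N; the square key and loose things weren't touched, and no verdict was returned.

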